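# Clear the microscope bench: lenses, vial and board offcuts to their places

## Robot

A 6-joint arm with a two-finger parallel gripper is mounted at the origin on the work surface. World frame = base frame: x ahead of the robot, y to its left, z up, the work surface at z = 0. Lengths are in m, angles in rad, forces in N, time in s.
With the tool pointing down it reaches from about 0.375 to 0.9 m from the base axis. Payload 3.1 kg.
Tool frame: the origin (TCP) lies midway between the tips of the shut fingers; the grasp point (between the pads) lies 19 mm behind it (pinch_z is the distance from the TCP to the grasp point, in m); y points along the fingers, z is the direction in which the jaws open and shut, and the axes are right-handed (so a half turn about y gives the same grasp; the last joint's range is limited). The gripper opens to 87 mm and grips with 3 to 60 N. Pads are 19 mm wide; open, the fingers measure 117 mm over their backs; the gripper's body (75 mm by 190 mm) begins 51 mm behind the grasp point.
Start: joints at [-1.339, 0.527, 1.433, -0, 1.181, -0.178], TCP at [0.25, -0.573, 0.223] pointing down, gripper open.
Joint ranges: [-3.08, 3.08], [-0.75, 2.2], [0.22, 2.44], [-1.43, 4.57], [0, 2.65], [-2.85, 2.85]. Speed limits (rad/s): [2.79, 2.79, 3.14, 3.14, 3.14, 3.14].

## Interface

Orientations are given as a unit quaternion [x, y, z, w].
In Python, from rig import * gives the robot as it stands.
- The arm moves only by the tool drive_tool, never from a script. Its argument "plan" is a list of rows, each a list of 7 numbers: the shift along the tool's x, y, z in mm, then the turn, a rotation vector about the tool's x, y, z in degrees, then the finger opening in mm, from 0 to 87. A call has 1 to 10 rows; each row is the pose to reach, as a shift and turn from the pose commanded when the call began, along the tool's axes at that moment; what a row does not reach only later rows make up. A row lasts 1/10 s, in which the tool goes at most 50 mm and 8.59 degrees, less where a joint would pass 70% of its speed; a pose out of reach is approached as far as the arm can. A call with a gripper value outside its range is refused whole. The fingers move at their own pace and stop on an object; "newtons" is the grip in N (left out, the last holds). Time passes only in rows, so rows that repeat a pose let the fingers close. It gives the time, the measured TCP pose, the force and the opening at its end, in the units of the state.
- get_obs(): the state, without advancing time (a new reading comes with each control period).
- camera(name): name is "side" or "top" or "wrist"; returns the picture (384x512x3 uint8, blue, green, red); there is no depth.
- get_calibration(name): a dict with "fx", "fy", "cx", "cy" (pixels), "origin" and "rotation" of the camera in the world; the wrist camera has in their place "tool_from_camera" (4x4, takes a point from camera to tool coordinates, whose origin is the TCP and whose axes are the tool frame's). Camera axes: x right, y down, z forward; pixel columns grow to the right and rows downward; lengths in m; the calibration is good to about 2 mm. The wrist camera is an equidistant fisheye: a pixel r from the principal point sees the ray r / f radians off the axis. A picture is of the moment at which its call begins: read the wrist's pose just before it. get_calibration takes no time and is no camera call.
- hand_in(): hands the job in, once; it reports no verdict.
Trained networks look in the newest picture that a camera, given by its name, has taken for a name from the list of things; names that differ only in an ending like _2 or _b are one class to them, and where a whole thing is asked for, a point or a joint stands for the part that bears it (a point fixed in the world has none). Each returns a list of dicts, best first, with "conf" (0 to 1); they miss things now and then, are a little off and sometimes report something else, mostly with a low value. They report only what shows in the picture. A call takes as long as a camera call. They do not tell look-alikes from the thing itself.
- spot_in(camera, target): "location" ([column, row] in pixels, amid what is visible of it).
- mark_of(camera, target): "location" ([column, row] in pixels: a listed point, or the origin of a listed thing).
The state is a dict: "time": time; "q": joint angles; "joint_velocities": joint speeds; "joint_torque": joint torques, N m; "position": TCP position; "tool_rot": TCP orientation; "ft_force": force on the tool from outside, world axes, zero at the start; "moment": the same for the moment, N m; "grip_width": finger opening in m.
Only numpy, scipy, OpenCV 4.12 (cv2) and the standard library are available. Lean on these libraries where they do the work, as an engineer would, in place of code of your own. Each camera call takes 0.05 s, during which the arm holds its last target. There are 200 camera calls.

## Task

Sort the five things in front of you into their places: lay both board offcuts flat in the steel tray, side by side and not on top of each other; stand the two objective lenses upright in the black lens case, nose up, one in each bay; and stand the capped vial upright in the round white dish. Set the lenses and the vial down without dropping them, and leave the rubber stopper and the little crucible where they stand.

Things in the scene. Friction and masses are not known exactly. Their poses are not given: they have to be found in the camera images.
- lens_long: Microscope objective lens, a turned bright-steel barrel standing upright on its flat foot, nose up: straight cylinder 31 mm in diameter from the foot to 42 mm up, then a cone narrowing to an 18 mm wide nose; 60 mm tall in all, about 160 g. Origin: centre of its foot; z up along its axis. One of two lenses, this is the longer one.
- lens_short: Microscope objective lens, a turned bright-steel barrel standing upright on its flat foot, nose up: straight cylinder 31 mm in diameter from the foot to 32 mm up, then a cone narrowing to an 18 mm wide nose; 42 mm tall in all, about 110 g. Origin: centre of its foot; z up along its axis. One of two lenses, this is the shorter one.
- vial: Capped sample vial standing upright: amber glass, straight-sided, 28 mm in diameter up to 42 mm, round shoulder, then a flat white screw cap 25 mm wide; 58 mm tall in all, about 40 g. Origin: centre of its underside; z up along its axis.
- offcut_large: Offcut of wall board, a rectangular piece with pale faces and a brown core, lying flat: 36 mm (its x) by 58 mm (its y) by 18 mm thick, about 50 g. Origin: centre of its underside; z up. The larger of two offcuts. It lies with its y within 0.6 rad of world y.
- offcut_small: Offcut of wall board, a rectangular piece with pale faces and a brown core, lying flat: 32 mm (its x) by 40 mm (its y) by 18 mm thick, about 30 g. Origin: centre of its underside; z up. The smaller of two offcuts. It lies with its y within 0.6 rad of world y.
- steel_tray: Shallow rectangular stainless steel specimen tray, fixed to the bench: 105 mm (its x) by 160 mm (its y) outside, 16 mm high, walls and floor 3 mm thick (rolled rim stands out 3 mm more and rises to 18 mm), one undivided space. Origin: centre of its underside, on the bench; z up. Its y is within 0.25 rad of world y.
- lens_case: Black rectangular lens case without lid, fixed to the bench: 84 mm (its x) by 144 mm (its y) outside, 16 mm high, walls 4 mm, floor 4 mm thick and lined grey; a 4 mm thick divider at y = 0 parts it into two equal bays, each 76 mm (x) by 66 mm (y) inside, their centres at y = +35 and -35 mm. Origin: centre of its underside, on the bench; z up. Its y is within 0.25 rad of world y.
- dish: Low round white ceramic dish, fixed to the bench: 72 mm across the rim and 12 mm high, wall 4 mm, floor 4 mm thick, 60 mm or more clear inside. Origin: centre of its underside, on the bench; z up.
- stopper: Bystander: small black rubber stopper standing on the bench among the things, a cone frustum 20 mm wide at the foot, 25 mm at the top, 22 mm tall. Origin: centre of its underside. Leave it where it is.
- crucible: Bystander: small white ceramic crucible (open cup) standing on the bench among the things, 26 mm across the rim, 20 mm tall. Origin: centre of its underside. Leave it where it is.
There are look-alikes about, which are no part of the job. What is shaped like the lens_long but pink is not meant. Leave any blue look-alike of the offcut_small alone.

How it is judged:
At the end, for the whole second after the job is handed in: Offcuts flat (0.12 rad) on the tray floor, inside its walls; lenses upright (0.12 rad), nose up, on the case floor, one per bay; vial upright (0.12 rad) on the dish floor within 24 mm of its centre; undersides within 5 mm of the floors; all at rest; stopper and crucible within 30 mm of their starts (x of offcut_large in the frame of steel_tray between -0.045 and 0.045 m and y of offcut_large in the frame of steel_tray between -0.072 and 0.072 m and z of each of offcut_large, offcut_small in the frame of steel_tray below 0.008 m and angle between each of offcut_large, offcut_small, vial's own z axis and vertical below 0.12 rad and x of offcut_small in the frame of steel_tray between -0.045 and 0.045 m and y of offcut_small in the frame of steel_tray between -0.072 and 0.072 m and ((x of lens_long in the frame of lens_case between -0.032 and 0.032 m and y of lens_long in the frame of lens_case between 0.008 and 0.062 m and z of each of lens_long, lens_short in the frame of lens_case below 0.009 m and angle between each of lens_long, lens_short's own z axis and vertical below 0.12 rad and x of lens_short in the frame of lens_case between -0.032 and 0.032 m and y of lens_short in the frame of lens_case between -0.062 and -0.008 m) or (x of lens_long in the frame of lens_case between -0.032 and 0.032 m and y of lens_long in the frame of lens_case between -0.062 and -0.008 m and z of each of lens_long, lens_short in the frame of lens_case below 0.009 m and angle between each of lens_long, lens_short's own z axis and vertical below 0.12 rad and x of lens_short in the frame of lens_case between -0.032 and 0.032 m and y of lens_short in the frame of lens_case between 0.008 and 0.062 m)) and horizontal distance between vial and dish below 0.024 m and z of vial in the frame of dish below 0.009 m and linear speed of each of lens_long, lens_short, vial, offcut_large, offcut_small below 0.02 m/s and distance of each of stopper, crucible from where it was at the start of the episode below 0.03 m); the robot touches nothing.
It fails at once if a lens or the vial is dropped: out of the fingers it moves faster than 0.5 m/s (a fall of some 13 mm) ((linear speed of lens_long above 0.5 m/s and contact force between the fingers and lens_long below 0.02 N) or (linear speed of lens_short above 0.5 m/s and contact force between the fingers and lens_short below 0.02 N) or (linear speed of vial above 0.5 m/s and contact force between the fingers and vial below 0.02 N)).
It fails at once if the stopper or the crucible is shifted by more than 30 mm (distance of any of stopper, crucible from where it was at the start of the episode above 0.03 m).
It also fails if it takes over 120 s, if anything falls off the work surface, if the arm or the gripper's body presses on something with over 40 N, if the wrist force passes 120 N, or if a joint passes its speed limit or range.

## Working session

There is one attempt and no reset: what is moved stays moved. The work goes in short steps, Python scripts to look and compute and a tool call to move; the robot and the scene stay as the last step left them, time stands still between calls to the robot, and variables do not carry over. Pictures are saved under pics/ and viewed, about 12 in all and at most 16, crops included, and the job is handed in when it is done.

Besides the shell and the picture viewer there is one more tool, called after "Emit:" as name([rows], argument=value, ...), one row to a line, values as JSON. drive_tool: Moves the arm, as the interface text tells. Its arguments: {"type":"object","properties":{"plan":{"type":"array","items":{"type":"array","items":{"type":"number"}}},"newtons":{"type":"number"}},"required":["plan"]}

```bash
mkdir -p pics; ls
cat > h.py <<'E'
from rig import *
import numpy as np, cv2
from scipy.spatial.transform import Rotation as R
def px2w(cam,uv,z):
    c=get_calibration(cam)
    d=np.array([(uv[0]-c['cx'])/c['fx'],(uv[1]-c['cy'])/c['fy'],1.])
    d=np.array(c['rotation'])@d; o=np.array(c['origin'])
    return o+d*(z-o[2])/d[2]
def wpx2w(o,uv,z):
    c=get_calibration('wrist'); T=np.array(c['tool_from_camera'])
    v=np.array([(uv[0]-c['cx'])/c['fx'],(uv[1]-c['cy'])/c['fy']]); r=np.linalg.norm(v)
    d=np.r_[v/max(r,1e-9)*np.sin(r),np.cos(r)]
    Q=R.from_quat(o['tool_rot']).as_matrix()
    d=Q@T[:3,:3]@d; p=np.array(o['position'])+Q@T[:3,3]
    return p+d*(z-p[2])/d[2]
def totool(v,o=None):
    o=o or get_obs(); return R.from_quat(o['tool_rot']).inv().apply(v)
def snap(cam,name):
    o=get_obs(); im=camera(cam); cv2.imwrite(f'pics/{name}.png',im); return o,im
E
python3 - <<'E'
from h import *
o=get_obs(); print(o); print(R.from_quat(o['tool_rot']).as_matrix().round(3))
for c in('top','side','wrist'): print(c,get_calibration(c))
N={'lens_long':0,'lens_short':0,'vial':0,'offcut_large':0,'offcut_small':0,'steel_tray':0,'lens_case':0,'dish':0,'stopper':0,'crucible':0}
_,a=snap('top','top0'); 
for n in N:
    for d in mark_of('top',n)[:3]: print('top',n,round(d['conf'],2),np.round(d['location']),px2w('top',d['location'],0).round(3)[:2])
_,b=snap('side','side0')
E
```

```text
pics
{'time': 0.0, 'q': array([-1.33849229e+00,  5.28508543e-01,  1.43393414e+00,  6.67703476e-06,
        1.18136122e+00, -1.78522144e-01]), 'joint_velocities': array([ 2.03228497e-03,  5.28503091e-04,  7.28840267e-06,  5.96402353e-04,
       -6.72909689e-04,  1.69839508e-06]), 'joint_torque': array([ 1.30865366e-03, -4.40035486e+01, -1.76595873e+01,  6.33871439e-02,
        5.82957419e-02, -1.81687205e-04]), 'position': array([ 0.24944665, -0.57225306,  0.22153546]), 'tool_rot': array([-0.14424756,  0.69302247, -0.69145933,  0.14420988]), 'ft_force': array([-0.51759399, -0.13177406, -0.34558708]), 'moment': array([-0.08379639, -0.00374293,  0.02475717]), 'grip_width': 0.08696594557409812}
[[-0.917 -0.001  0.399]
 [-0.399  0.002 -0.917]
 [-0.    -1.    -0.002]]
top {'fx': 394.0695315988312, 'fy': 394.0695315988312, 'cx': 260.34082170337916, 'cy': 194.27743584932477, 'origin': array([0.47028116, 0.0117568 , 0.98621532]), 'rotation': array([-0.70311376,  0.71019444, -0.032645  ,  0.01375518])}
side {'fx': 363.07628369394683, 'fy': 363.07628369394683, 'cx': 253.96726957284406, 'cy': 19
[... 260 characters left out ...]
ol_from_camera': array([[ 5.24100227e-04,  9.57561795e-01,  2.88227574e-01,
        -7.91680662e-02],
       [ 2.51743711e-04, -2.88227731e-01,  9.57561858e-01,
        -1.62243686e-01],
       [ 9.99999831e-01, -4.29298908e-04, -3.92120379e-04,
         3.21180093e-04],
       [ 0.00000000e+00,  0.00000000e+00,  0.00000000e+00,
         1.00000000e+00]])}Traceback (most recent call last):
  File "<stdin>", line 7, in <module>
  File "h.py", line 7, in px2w
    d=np.array(c['rotation'])@d; o=np.array(c['origin'])
      ~~~~~~~~~~~~~~~~~~~~~~~^~
ValueError: matmul: Input operand 1 has a mismatch in its core dimension 0, with gufunc signature (n?,k),(k,m?)->(n?,m?) (size 3 is different from 4)
```

View pics/top0.png

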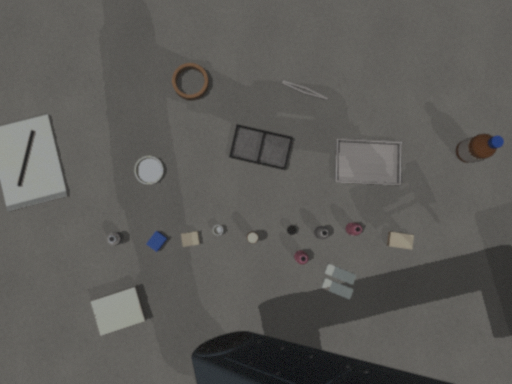

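The top view shows a lens at (114,238) and another at (323,232), with pink ones at (355,229) and (302,257). The small offcut is at (190,239), with a blue look-alike at (157,241), and the large offcut is at (402,240). The vial is at (253,238), crucible (218,230), stopper (292,230), dish (149,170), case (261,147) and tray (369,162).

```bash
sed -i "s/d=np.array(c\['rotation'\])@d; o=/d=R.from_quat(c['rotation']).apply(d); o=/" h.py
python3 - <<'E'
from h import *
N=['lens_long','lens_short','vial','offcut_large','offcut_small','steel_tray','lens_case','dish','stopper','crucible']
_,a=snap('top','top1'); cv2.imwrite('pics/topc.png',cv2.resize(a[110:275,85:430],None,fx=2.3,fy=2.3,interpolation=cv2.INTER_CUBIC))
for n in N:
    for d in mark_of('top',n)[:3]: print('top',n,round(d['conf'],2),np.round(d['location'],1),px2w('top',d['location'],0).round(3)[:2])
_,b=snap('side','side0')
for n in N:
    for d in mark_of('side',n)[:3]: print('side',n,round(d['conf'],2),np.round(d['location'],1),px2w('side',d['location'],0).round(3)[:2])
g=a.astype(int)
# rectangles by corner/threshold
def rect(box,mask,z):
    x0,y0,x1,y1=box; m=np.zeros(a.shape[:2],np.uint8); m[y0:y1,x0:x1]=mask[y0:y1,x0:x1]
    pts=np.argwhere(m)[:,::-1]; w=np.array([px2w('top',p,z)[:2] for p in pts],np.float32)
    r=cv2.minAreaRect(w*1000); print(box,r)
br=g.min(2)
rect((178,228,203,250),br>115,.018); rect((385,228,418,252),br>115,.018)
gray=g.max(2); rect((225,120,298,172),gray<60,.016);
E
```

```text
top lens_long 0.75 [348.7 228. ] [ 0.448 -0.236]
top lens_long 0.54 [297.  255.4] [ 0.382 -0.105]
top lens_long 0.43 [318.3 233.4] [ 0.436 -0.159]
top lens_short 0.64 [116.7 235.7] [0.436 0.341]
top vial 0.67 [253.8 234.3] [0.435 0.002]
top offcut_large 0.74 [401.7 238.1] [ 0.421 -0.369]
top offcut_small 0.52 [194.6 238.9] [0.426 0.149]
top offcut_small 0.5 [156.8 240.4] [0.423 0.242]
top steel_tray 0.98 [364.8 161.7] [ 0.615 -0.281]
top steel_tray 0.41 [401.4 242.1] [ 0.411 -0.368]
top lens_case 0.94 [258.8 143.9] [ 0.663 -0.012]
top lens_case 0.3 [400.  242.3] [ 0.411 -0.365]
top dish 0.93 [148.7 171.2] [0.595 0.264]
top dish 0.46 [291.3 227.5] [ 0.451 -0.091]
top stopper 0.58 [290.6 230.2] [ 0.444 -0.09 ]
top crucible 0.62 [213.9 228.4] [0.451 0.101]
top crucible 0.38 [320.4 231.7] [ 0.44  -0.164]
side lens_long 0.95 [280.3 266.4] [ 0.44  -0.164]
side lens_long 0.87 [244.8 267. ] [ 0.387 -0.116]
side lens_long 0.64 [314.4 287.4] [ 0.445 -0.245]
side lens_short 0.64 [140.1 171.8] [0.431 0.351]
side vial 0.63 [221.3 226.9] [0.436 0.011]
side vial 0.35 [378.1 255.6] [ 0.61  -0.286]
s
[... 263 characters left out ...]
teel_tray 0.5 [362.1 334.5] [ 0.421 -0.361]
side steel_tray 0.45 [208.9 162.5] [0.605 0.261]
side lens_case 0.79 [288.1 191.9] [ 0.656 -0.001]
side lens_case 0.45 [363.4 335.6] [ 0.42  -0.364]
side dish 0.67 [203.7 164.3] [0.587 0.263]
side stopper 0.45 [255.1 243.6] [ 0.451 -0.081]
side crucible 0.42 [204.1 208.8] [0.451 0.092]
(178, 228, 203, 250) ((428.7252502441406, 156.61920166015625), (31.577621459960938, 29.069128036499023), 89.3314208984375)
(385, 228, 418, 252) ((416.70977783203125, -360.3724670410156), (53.788734436035156, 33.08942794799805), 81.28253173828125)
(225, 120, 298, 172) ((652.5645751953125, -18.097061157226562), (146.6275634765625, 84.79058074951172), 76.77323150634766)
```

View pics/topc.png

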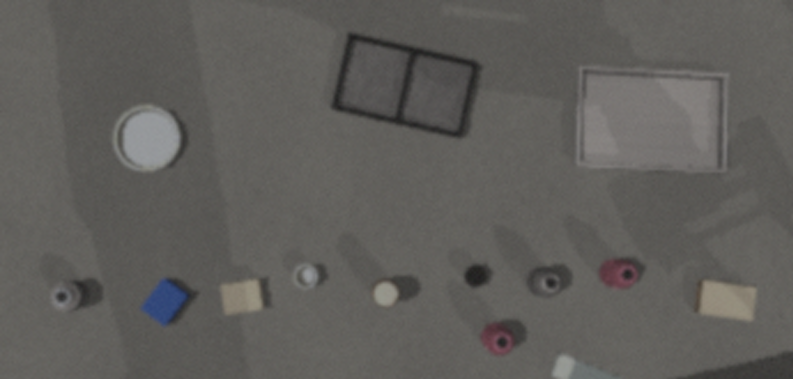

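View pics/side0.png

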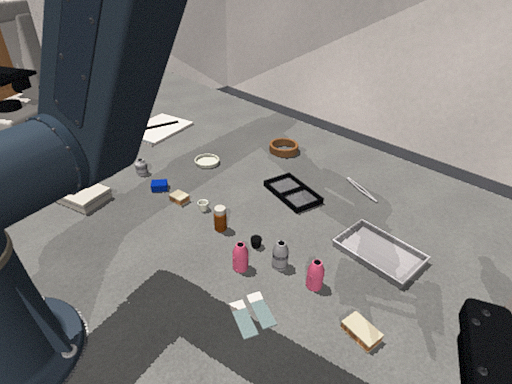

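The side view agrees: the steel lens at (280,255) is lens_long, the one at (141,168) is lens_short, and the pink and blue look-alikes are separate. I'm going above the large offcut with the jaws turned along world x.

Emit:
drive_tool([
  [-30, 10, -15, 0, -8, 0, 87],
  [-60, 20, -30, 0, -16, 0, 87],
  [-90, 30, -45, 0, -24, 0, 87],
  [-120, 40, -60, 0, -32, 0, 87],
  [-150, 50, -80, 0, -40, 0, 87],
  [-180, 60, -95, 0, -48, 0, 87],
  [-210, 65, -110, 0, -56, 0, 87],
  [-238, 70, -126, 0, -64, 0, 87],
  [-238, 70, -126, 0, -66.5, 0, 87],
  [-238, 70, -126, 0, -66.5, 0, 87],
], newtons=20)

```text
time: 2.2
position: [0.4182, -0.3615, 0.1525]
tool_rot: [0.501, -0.499, 0.499, -0.501]
ft_force: [-0.2, -0.7, 0.3]
grip_width: 0.0871
```

Run:
```python
from h import *
o,a=snap('wrist','w1'); print(o['position'],R.from_quat(o['tool_rot']).as_matrix().round(3))
for n in ['offcut_large','steel_tray']:
    for d in mark_of('wrist',n)[:2]: print(n,round(d['conf'],2),np.round(d['location'],1),wpx2w(o,d['location'],0).round(4)[:2])
for c in [(100,120)]: pass
```

```text
[ 0.41815663 -0.36151113  0.15249383] [[ 0.003 -0.     1.   ]
 [-1.    -0.     0.003]
 [ 0.    -1.    -0.   ]]
offcut_large 0.77 [258.  175.1] [ 0.4165 -0.3561]
steel_tray 0.7 [427.5 118.1] [ 0.6145 -0.2845]
```

View pics/w1.png

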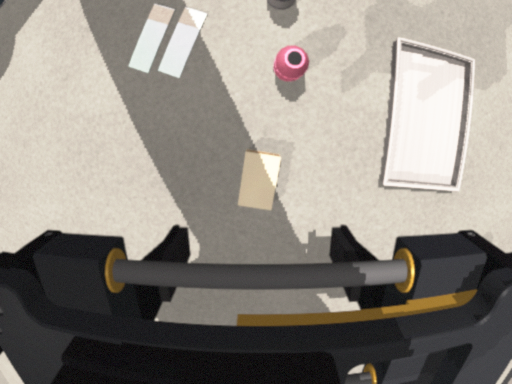

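The wrist view shows the offcut with corners at about (246,153), (281,154), (273,210), (239,205), and the tray rim with corners (399,39), (475,58), (460,191), (384,186).

Run:
```python
from h import *
o=get_obs()
for c in [[(246,153),(281,154),(273,210),(239,205)],[(399,39),(475,58),(460,191),(384,186)]]:
    w=np.array([wpx2w(o,p,.018)[:2] for p in c]); v=(w[0]+w[1]-w[2]-w[3])/2; print(w.round(4).tolist(),w.mean(0).round(4),np.linalg.norm(v),np.degrees(np.arctan2(-v[0],v[1])))
```

```text
[[0.404, -0.3307], [0.4393, -0.3318], [0.4318, -0.3917], [0.3958, -0.3861]] [ 0.4177 -0.3601] 0.05818721861067313 -7.705339424267408
[[0.5652, -0.2031], [0.6733, -0.2059], [0.6648, -0.3705], [0.5545, -0.365]] [ 0.6145 -0.2862] 0.16351419062121728 -3.350563406788057
```

Emit:
drive_tool([
  [-1.5, 45, 0, 0, 8, 0, 65],
  [-1.5, 90, 0, 0, 8, 0, 65],
  [-1.5, 125, 0, 0, 8, 0, 65],
  [-1.5, 140, 0, 0, 8, 0, 65],
  [-1.5, 148, 0, 0, 8, 0, 65],
  [-1.5, 148, 0, 0, 8, 0, 65],
  [-1.5, 148, 0, 0, 8, 0, 25],
  [-1.5, 148, 0, 0, 8, 0, 25],
  [-1.5, 148, 0, 0, 8, 0, 25],
  [-1.5, 148, 0, 0, 8, 0, 25],
], newtons=20)

```text
time: 3.35
position: [0.4178, -0.3613, 0.0054]
tool_rot: [0.464, -0.533, 0.534, -0.464]
ft_force: [-0.3, 0.1, -0.2]
grip_width: 0.0409
```

Emit:
drive_tool([
  [0, 0, 0, 0, 0, 0, 25],
  [0, 0, 0, 0, 0, 0, 25],
  [0, 0, 0, 0, 0, 0, 25],
  [0, -20, 0, 0, 0, 0, 25],
  [0, -60, 0, 0, 0, 0, 25],
  [-15, -70, 40, 0, -1, 0, 25],
  [-30, -70, 85, 0, -2, 0, 25],
  [-46, -70, 130, 0, -3, 0, 25],
  [-60, -70, 170, 0, -4.6, 0, 25],
  [-66, -70, 187, 0, -4.6, 0, 25],
])

```text
time: 4.35
position: [0.6159, -0.3201, 0.0745]
tool_rot: [0.485, -0.513, 0.515, -0.486]
ft_force: [0.8, -0.3, -0.8]
grip_width: 0.0355
```

Emit:
drive_tool([
  [0, 25, 0, 0, 0, 0, 25],
  [0, 50, 0, 0, 0, 0, 25],
  [0, 60, 0, 0, 0, 0, 25],
  [0, 65, 0, 0, 0, 0, 25],
  [0, 65, 0, 0, 0, 0, 25],
  [0, 65, 0, 0, 0, 0, 55],
  [0, 65, 0, 0, 0, 0, 55],
  [0, 65, 0, 0, 0, 0, 55],
  [0, 35, 0, 0, 0, 0, 55],
  [0, -15, 0, 0, 0, 0, 55],
])

```text
time: 5.35
position: [0.6093, -0.3198, 0.0866]
tool_rot: [-0.486, 0.518, -0.511, 0.485]
ft_force: [1.6, -0.3, -0.0]
grip_width: 0.0546
```

Run:
```python
from h import *
o=get_obs(); print(o['position'],R.from_quat(o['tool_rot']).as_matrix().round(4))
```

```text
[ 0.60925327 -0.31976398  0.08661853] [[-0.059  -0.007   0.9982]
 [-0.9982  0.0052 -0.0589]
 [-0.0048 -1.     -0.0072]]
```

Emit:
drive_tool([
  [0, -35, 0, 0, 0, 0, 70],
  [-30, -55, -36, 0, -1, 0, 70],
  [-60, -75, -74, 0, -2, 0, 70],
  [-90, -75, -112, 0, -3.4, 0, 70],
  [-120, -75, -150, 0, -3.4, 0, 70],
  [-146, -75, -181, 0, -3.4, 0, 70],
  [-146, -75, -181, 0, -3.4, 0, 70],
  [-146, -75, -181, 0, -3.4, 0, 70],
])

```text
time: 6.15
position: [0.4398, -0.1649, 0.1654]
tool_rot: [0.5, -0.499, 0.5, -0.5]
ft_force: [0.7, -0.3, 0.4]
grip_width: 0.0702
```

Run:
```python
from h import *
o,a=snap('wrist','w2'); print(o['position'],R.from_quat(o['tool_rot']).as_matrix().round(3))
for n in ['lens_long','stopper','lens_case','steel_tray','offcut_large','vial']:
    for d in mark_of('wrist',n)[:3]: print(n,round(d['conf'],2),np.round(d['location'],1),wpx2w(o,d['location'],0).round(4)[:2])
```

```text
[ 0.43980004 -0.16490177  0.16538374] [[ 0.001  0.002  1.   ]
 [-1.    -0.001  0.001]
 [ 0.001 -1.     0.002]]
lens_long 0.87 [201.4 126.4] [ 0.3757 -0.1068]
lens_long 0.78 [260.  175.7] [ 0.4407 -0.1634]
lens_long 0.73 [265.8 235.7] [ 0.4478 -0.2378]
stopper 0.7 [264.9 106.1] [ 0.4459 -0.0853]
lens_case 0.73 [432.4  59.8] [ 0.65   -0.0148]
vial 0.6 [251.9  23.7] [0.4317 0.0079]
```

View pics/w2.png

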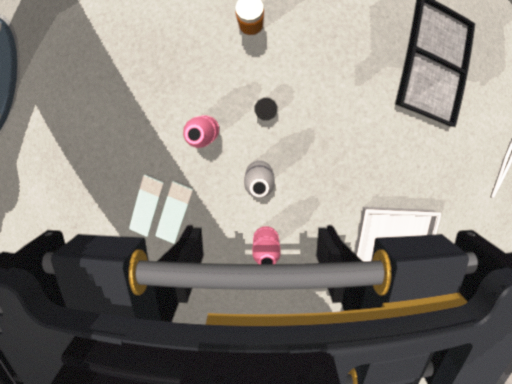

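The view shows the steel lens nose at (260,187), the stopper at (266,108), pink ones at (200,131) and (266,250), and the case at upper right with its divider from (415,50) to (466,69).

Run:
```python
from h import *
o=get_obs()
for p,z in [((260,187),.06),((475,24),.016),((456,125),.016),((397,105),.016),((415,50),.016),((466,69),.016)]: print(p,wpx2w(o,p,z).round(4)[:2])
```

```text
(260, 187) [ 0.4409 -0.1606]
(475, 24) [0.7108 0.0417]
(456, 125) [ 0.6787 -0.0935]
(397, 105) [ 0.5926 -0.078 ]
(415, 50) [ 0.6154 -0.0117]
(466, 69) [ 0.692  -0.0219]
```

Emit:
drive_tool([
  [-2.5, 45, 1, 0, 0, 0, 65],
  [-2.5, 90, 1, 0, 0, 0, 65],
  [-2.5, 130, 1, 0, 0, 0, 65],
  [-2.5, 148, 1, 0, 0, 0, 65],
  [-2.5, 153, 1, 0, 0, 0, 65],
  [-2.5, 153, 1, 0, 0, 0, 25],
  [-2.5, 153, 1, 0, 0, 0, 25],
  [-2.5, 153, 1, 0, 0, 0, 25],
  [-2.5, 153, 1, 0, 0, 0, 25],
  [-2.5, 153, 1, 0, 0, 0, 25],
], newtons=30)

```text
time: 7.5
position: [0.441, -0.1628, 0.0124]
tool_rot: [0.5, -0.499, 0.5, -0.5]
ft_force: [-3.0, 0.2, 1.1]
grip_width: 0.0331
```

Emit:
drive_tool([
  [0, 0, 0, 0, 0, 0, 25],
  [0, 0, 0, 0, 0, 0, 25],
  [0, 0, 0, 0, 0, 0, 25],
])

```text
time: 7.8
position: [0.4404, -0.1625, 0.0122]
tool_rot: [0.5, -0.5, 0.5, -0.5]
ft_force: [-2.8, -1.2, 6.8]
grip_width: 0.0299
```

Emit:
drive_tool([
  [0, -15, 0, 0, 0, 0, 25],
  [0, -40, 0, 0, 0, 0, 25],
  [-8, -60, 16, 0, 1, 0, 25],
  [-25, -60, 46, 0, 3, 0, 25],
  [-44, -60, 82, 0, 6, 0, 25],
  [-64, -60, 118, 0, 9, 0, 25],
  [-84, -60, 154, 0, 11, 0, 25],
  [-101, -60, 186, 0, 12, 0, 25],
  [-110, -60, 202, 0, 12, 0, 25],
  [-111.5, -60, 205.5, 0, 12, 0, 25],
])

```text
time: 8.8
position: [0.6479, -0.0495, 0.0712]
tool_rot: [0.445, -0.548, 0.549, -0.446]
ft_force: [-0.2, -0.1, -2.1]
grip_width: 0.0293
```

Emit:
drive_tool([
  [0, 0, 0, 0, 0, 0, 25],
  [0, 0, 0, 0, 0, 0, 25],
  [0, 0, 0, 0, 0, 0, 25],
])

```text
time: 9.1
position: [0.6446, -0.0516, 0.0713]
tool_rot: [-0.445, 0.55, -0.549, 0.444]
ft_force: [0.5, -0.2, -2.2]
grip_width: 0.0299
```

Run:
```python
from h import *
o,a=snap('wrist','w3'); print(o['position'],o['grip_width'],R.from_quat(o['tool_rot']).as_matrix().round(3))
for n in ['lens_long','stopper','lens_case','steel_tray','offcut_large','dish']:
    for d in mark_of('wrist',n)[:3]: print(n,round(d['conf'],2),np.round(d['location'],1),wpx2w(o,d['location'],0).round(4)[:2])
```

```text
[ 0.64460197 -0.05161553  0.07131151] 0.029944774881860328 [[-0.208 -0.002  0.978]
 [-0.978  0.    -0.208]
 [ 0.    -1.    -0.002]]
lens_long 0.66 [260.3 233.3] [ 0.6396 -0.078 ]
stopper 0.55 [ 85.2 267.5] [ 0.4515 -0.0839]
lens_case 0.77 [260.4 155.7] [ 0.6536 -0.0124]
steel_tray 0.59 [ 7.  48.8] [0.4264 0.1618]
```

View pics/w3.png

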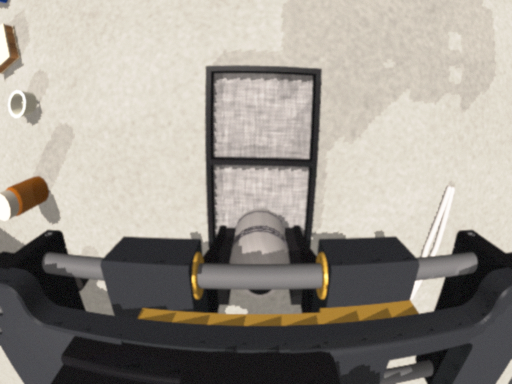

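Emit:
drive_tool([
  [0, 20, 0, 0, 0, 0, 25],
  [0, 40, 0, 0, 0, 0, 25],
  [0, 50, 0, 0, 0, 0, 25],
  [0, 54, 0, 0, 0, 0, 25],
  [0, 55, 0, 0, 0, 0, 25],
  [0, 55, 0, 0, 0, 0, 25],
  [0, 55, 0, 0, 0, 0, 25],
])

```text
time: 10.15
position: [0.6469, -0.0511, 0.0173]
tool_rot: [0.445, -0.549, 0.55, -0.446]
ft_force: [-0.3, 0.1, -1.1]
grip_width: 0.0294
```

Emit:
drive_tool([
  [0, 0, 0, 0, 0, 0, 46],
  [0, 0, 0, 0, 0, 0, 46],
  [0, 0, 0, 0, 0, 0, 46],
  [0, 0, 0, 0, 0, 0, 46],
])

```text
time: 10.55
position: [0.6464, -0.051, 0.0169]
tool_rot: [0.445, -0.549, 0.55, -0.445]
ft_force: [0.7, 0.5, 0.1]
grip_width: 0.045
```

Emit:
drive_tool([
  [0, -20, 0, 0, 0, 0, 46],
  [0, -65, 0, 0, 0, 0, 46],
  [0, -110, 0, 0, 0, 0, 46],
  [-2, -145, -25, 0, -2, 0, 65],
  [-5, -148, -75, 0, -5, 0, 65],
  [-8, -148, -125, 0, -9, 0, 65],
  [-11, -148, -175, 0, -12, 0, 65],
  [-14, -148, -218, 0, -12, 0, 65],
  [-14, -148, -218, 0, -12, 0, 65],
  [-14, -148, -218, 0, -12, 0, 65],
])

```text
time: 11.55
position: [0.4356, 0.0081, 0.1651]
tool_rot: [-0.5, 0.499, -0.5, 0.501]
ft_force: [-0.0, -1.0, 1.0]
grip_width: 0.0649
```

Run:
```python
from h import *
o,a=snap('wrist','w4'); print(o['position'],R.from_quat(o['tool_rot']).as_matrix().round(3))
for n in ['vial','crucible','lens_case','lens_long','offcut_small','dish']:
    for d in mark_of('wrist',n)[:3]: print(n,round(d['conf'],2),np.round(d['location'],1),wpx2w(o,d['location'],0).round(4)[:2])
```

```text
[0.43557982 0.00812082 0.16508839] [[ 0.001  0.001  1.   ]
 [-1.    -0.     0.001]
 [ 0.    -1.     0.001]]
vial 0.84 [251.2 176.3] [0.4264 0.0091]
crucible 0.7 [268.  101.9] [0.445  0.0925]
lens_case 0.88 [427.  194.5] [ 0.6522 -0.0126]
lens_long 0.76 [211.8 264.8] [ 0.375  -0.1062]
lens_long 0.7 [423.2 221.4] [ 0.6535 -0.0499]
offcut_small 0.9 [250.2  39.5] [0.4257 0.1625]
```

View pics/w4.png

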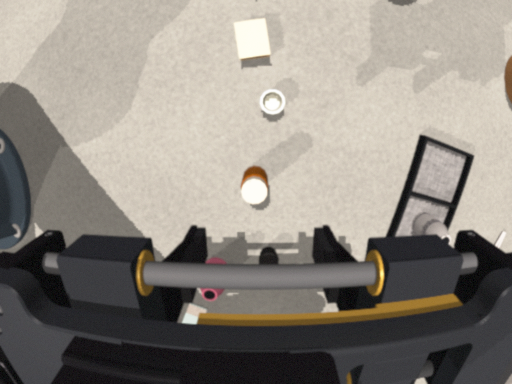

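The vial cap centre is at (254,191), the small offcut's corners are (235,20), (267,18), (270,54), (239,58), and lens_long stands in the near bay of the case.

Run:
```python
from h import *
o=get_obs()
for p,z in [((254,191),.058),((272,103),.02),((235,20),.018),((267,18),.018),((270,54),.018),((239,58),.018),((430,224),.06)]: print(p,wpx2w(o,p,z).round(4)[:2])
```

```text
(254, 191) [0.4317 0.0084]
(272, 103) [0.4496 0.0905]
(235, 20) [0.4118 0.1797]
(267, 18) [0.4446 0.1816]
(270, 54) [0.4476 0.142 ]
(239, 58) [0.416  0.1379]
(430, 224) [ 0.6241 -0.0285]
```

Emit:
drive_tool([
  [0, 45, -4.5, 0, 0, 0, 65],
  [0, 90, -4.5, 0, 0, 0, 65],
  [0, 130, -4.5, 0, 0, 0, 65],
  [0, 146, -4.5, 0, 0, 0, 65],
  [0, 150, -4.5, 0, 0, 0, 65],
  [0, 150, -4.5, 0, 0, 0, 22],
  [0, 150, -4.5, 0, 0, 0, 22],
  [0, 150, -4.5, 0, 0, 0, 22],
  [0, 150, -4.5, 0, 0, 0, 22],
  [0, 150, -4.5, 0, 0, 0, 22],
], newtons=15)

```text
time: 12.9
position: [0.4318, 0.0078, 0.0153]
tool_rot: [-0.5, 0.499, -0.5, 0.501]
ft_force: [0.7, -0.6, -0.1]
grip_width: 0.0328
```

Emit:
drive_tool([
  [0, 0, 0, 0, 0, 0, 22],
  [0, 0, 0, 0, 0, 0, 22],
  [0, 0, 0, 0, 0, 0, 22],
])

```text
time: 13.2
position: [0.4314, 0.0079, 0.0151]
tool_rot: [-0.5, 0.5, -0.5, 0.5]
ft_force: [-0.2, 0.4, 6.4]
grip_width: 0.0271
```

Emit:
drive_tool([
  [0, -15, 0, 0, 0, 0, 22],
  [0, -45, 0, 0, 0, 0, 22],
  [-10, -70, 7, 0, 0, 0, 22],
  [-40, -70, 26, 0, 0, 0, 22],
  [-80, -70, 51, 0, 0, 0, 22],
  [-120, -70, 77, 0, 0, 0, 22],
  [-160, -70, 102, 0, 0, 0, 22],
  [-200, -70, 128, 0, 0, 0, 22],
  [-235, -70, 150, 0, 0, 0, 22],
  [-250, -70, 160, 0, 0, 0, 22],
])

```text
time: 14.2
position: [0.593, 0.2616, 0.0845]
tool_rot: [-0.5, 0.499, -0.5, 0.502]
ft_force: [-0.3, -0.1, -0.8]
grip_width: 0.0273
```

Emit:
drive_tool([
  [-4, 0, 3, 0, 0, 0, 22],
  [-5, 0, 3, 0, 0, 0, 22],
  [-5, 0, 3, 0, 0, 0, 22],
])

```text
time: 14.5
position: [0.5928, 0.2619, 0.084]
tool_rot: [0.501, -0.5, 0.5, -0.499]
ft_force: [-0.1, -0.0, -0.4]
grip_width: 0.0273
```

Run:
```python
from h import *
o,a=snap('wrist','w5'); print(o['position'],o['grip_width'],R.from_quat(o['tool_rot']).as_matrix().round(3))
for n in ['vial','dish','offcut_small','lens_short']:
    for d in mark_of('wrist',n)[:3]: print(n,round(d['conf'],2),np.round(d['location'],1),wpx2w(o,d['location'],0).round(4)[:2])
a=camera('side'); cv2.imwrite('pics/s5.png',np.hstack([cv2.resize(a[100:292,120:320],(400,384)),cv2.resize(cv2.imread('pics/w5.png'),(400,384))]))
```

```text
[0.59275489 0.26191779 0.08404669] 0.027292773311518432 [[ 0.    -0.002  1.   ]
 [-1.    -0.001  0.   ]
 [ 0.001 -1.    -0.002]]
vial 0.62 [261.9 230.2] [0.5947 0.2323]
dish 0.93 [267.7 197.4] [0.5996 0.2634]
offcut_small 0.9 [110.4 285.3] [0.4287 0.1616]
offcut_small 0.59 [ 89.3 217.3] [0.4215 0.2419]
lens_short 0.98 [ 86.5 117.8] [0.4329 0.3399]
```

View pics/s5.png

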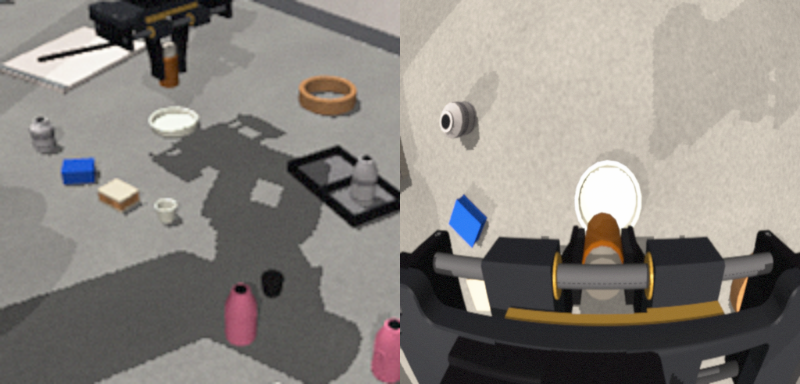

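The vial is held upright above the dish, which is centred at about (610,197) in the right half. lens_long stands upright in its bay in the left half. Lowering.

Emit:
drive_tool([
  [-1, 20, 3, 0, 0, 0, 22],
  [-1, 42, 3, 0, 0, 0, 22],
  [-1, 56, 3, 0, 0, 0, 22],
  [-1, 62, 3, 0, 0, 0, 22],
  [-1, 64, 3, 0, 0, 0, 22],
  [-1, 65, 3, 0, 0, 0, 22],
  [-1, 65, 3, 0, 0, 0, 22],
])

```text
time: 15.5
position: [0.5977, 0.2642, 0.0203]
tool_rot: [-0.5, 0.5, -0.5, 0.501]
ft_force: [0.0, 0.2, -0.2]
grip_width: 0.0276
```

Emit:
drive_tool([
  [0, 0, 0, 0, 0, 0, 50],
  [0, 0, 0, 0, 0, 0, 50],
  [0, 0, 0, 0, 0, 0, 50],
  [0, 0, 0, 0, 0, 0, 50],
])

```text
time: 15.9
position: [0.5972, 0.2641, 0.0198]
tool_rot: [-0.5, 0.5, -0.5, 0.5]
ft_force: [0.9, 0.4, 0.2]
grip_width: 0.0477
```

Emit:
drive_tool([
  [0, -20, 0, 0, 0, 0, 50],
  [0, -65, 0, 0, 0, 0, 50],
  [0, -110, 0, 0, 0, 0, 65],
  [-15, -140, -30, 0, 0, 0, 65],
  [-35, -145, -70, 0, 0, 0, 65],
  [-55, -145, -110, 0, 0, 0, 65],
  [-72, -145, -150, 0, 0, 0, 65],
  [-78, -145, -165, 0, 0, 0, 65],
  [-78, -145, -165, 0, 0, 0, 65],
  [-78, -145, -165, 0, 0, 0, 65],
])

```text
time: 16.9
position: [0.4337, 0.3421, 0.1649]
tool_rot: [-0.5, 0.499, -0.5, 0.501]
ft_force: [0.8, -1.2, 0.4]
grip_width: 0.065
```

Run:
```python
from h import *
o,a=snap('wrist','w6'); print(o['position'],R.from_quat(o['tool_rot']).as_matrix().round(3))
for n in ['vial','dish','offcut_small','lens_short']:
    for d in mark_of('wrist',n)[:3]: print(n,round(d['conf'],2),np.round(d['location'],1),wpx2w(o,d['location'],0).round(4)[:2])
```

```text
[0.43368066 0.34213982 0.16491223] [[ 0.001  0.003  1.   ]
 [-1.     0.001  0.001]
 [-0.001 -1.     0.003]]
vial 0.58 [385.7 239.5] [0.5983 0.2605]
vial 0.44 [386.3 237.3] [0.5986 0.2637]
offcut_small 0.93 [251.5 256.5] [0.4242 0.241 ]
offcut_small 0.87 [253.6 308.1] [0.4261 0.1583]
lens_short 0.66 [259.3 181. ] [0.4339 0.3378]
```

View pics/w6.png

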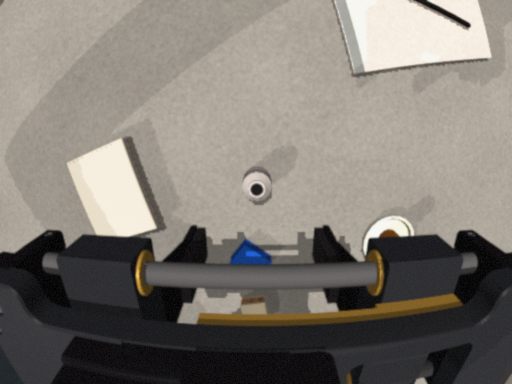

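The lens nose is at (257,189); the blue piece is at (250,253).

Run:
```python
from h import *
o=get_obs()
for p,z in [((257,189),.042)]: print(p,wpx2w(o,p,z).round(4)[:2])
```

```text
(257, 189) [0.4312 0.3397]
```

Emit:
drive_tool([
  [3, 45, -1.5, 0, 0, 0, 65],
  [3, 90, -1.5, 0, 0, 0, 65],
  [3, 135, -1.5, 0, 0, 0, 65],
  [3, 153, -1.5, 0, 0, 0, 65],
  [3, 157, -1.5, 0, 0, 0, 65],
  [3, 157, -1.5, 0, 0, 0, 25],
  [3, 157, -1.5, 0, 0, 0, 25],
  [3, 157, -1.5, 0, 0, 0, 25],
  [3, 157, -1.5, 0, 0, 0, 25],
  [3, 157, -1.5, 0, 0, 0, 25],
], newtons=30)

```text
time: 18.15
position: [0.431, 0.3392, 0.0085]
tool_rot: [-0.5, 0.5, -0.5, 0.501]
ft_force: [0.5, 0.0, 1.1]
grip_width: 0.0327
```

Emit:
drive_tool([
  [0, 0, 0, 0, 0, 0, 25],
  [0, 0, 0, 0, 0, 0, 25],
  [0, 0, 0, 0, 0, 0, 25],
])

```text
time: 18.45
position: [0.431, 0.3392, 0.0084]
tool_rot: [-0.5, 0.5, -0.5, 0.501]
ft_force: [-0.5, -0.2, 5.8]
grip_width: 0.0302
```

Emit:
drive_tool([
  [0, -15, 0, 0, 0, 0, 25],
  [0, -45, 0, 0, 0, 0, 25],
  [0, -80, 0, 0, 0, 0, 25],
  [15, -100, 11, 0, 0, 0, 25],
  [45, -100, 32, 0, 1, 0, 25],
  [80, -100, 57, 0, 3, 0, 25],
  [115, -100, 82, 0, 5, 0, 25],
  [150, -100, 107, 0, 7, 0, 25],
  [185, -100, 132, 0, 9, 0, 25],
  [220, -100, 156, 0, 10, 0, 25],
])

```text
time: 19.45
position: [0.5871, 0.1175, 0.1071]
tool_rot: [-0.455, 0.542, -0.542, 0.454]
ft_force: [-0.2, 0.2, -1.4]
grip_width: 0.03
```

Run:
```python
from h import *
o=get_obs(); print(o['position'],o['grip_width'],R.from_quat(o['tool_rot']).as_matrix().round(3)); print(totool(np.array([.660,.017,.07])-o['position'],o))
```

```text
[0.58714248 0.11752122 0.10714988] 0.0300183305446172 [[-0.174 -0.001  0.985]
 [-0.985  0.    -0.174]
 [ 0.    -1.    -0.001]]
[0.08629587 0.03707027 0.08928419]
```

Emit:
drive_tool([
  [25, 0, 25, 0, 1, 0, 25],
  [50, 5, 50, 0, 2, 0, 25],
  [75, 20, 77, 0, 2, 0, 25],
  [85, 32, 88, 0, 2, 0, 25],
  [86, 37, 89, 0, 2, 0, 25],
  [86, 37, 89, 0, 2, 0, 25],
  [86, 37, 89, 0, 2, 0, 25],
  [86, 37, 89, 0, 2, 0, 25],
])

```text
time: 20.25
position: [0.6588, 0.0206, 0.0711]
tool_rot: [-0.446, 0.549, -0.549, 0.446]
ft_force: [0.5, -0.2, -0.8]
grip_width: 0.0295
```

Run:
```python
from h import *
o,a=snap('wrist','w7'); print(o['position'],o['grip_width'],R.from_quat(o['tool_rot']).as_matrix().round(3))
for n in ['lens_case','lens_short','lens_long']:
    for d in mark_of('wrist',n)[:3]: print(n,round(d['conf'],2),np.round(d['location'],1),wpx2w(o,d['location'],0).round(4)[:2])
a=camera('side'); cv2.imwrite('pics/s7.png',np.hstack([cv2.resize(a[100:292,180:380],(400,384)),cv2.resize(cv2.imread('pics/w7.png'),(400,384))]))
```

```text
[0.65876954 0.02059435 0.07108131] 0.02954907425464897 [[-0.205 -0.     0.979]
 [-0.979  0.    -0.205]
 [-0.    -1.    -0.   ]]
lens_short 0.65 [258.8 234.2] [ 0.6525 -0.0063]
lens_long 0.79 [262.6 279.5] [ 0.6463 -0.0525]
lens_long 0.62 [  8.6 119. ] [0.4263 0.1599]
```

View pics/s7.png

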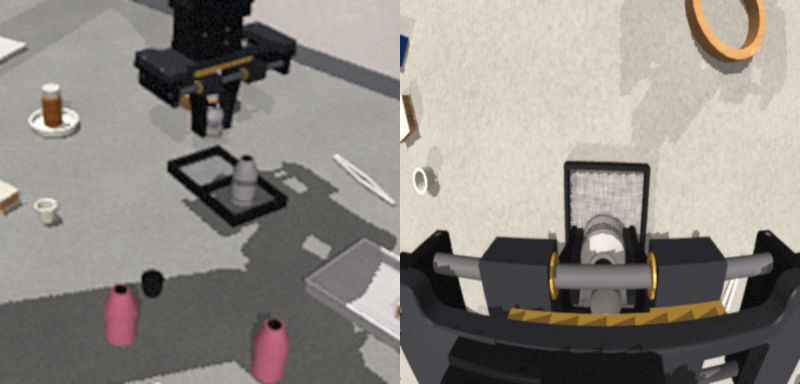

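The short lens is held over the free far bay, lens_long stands in the other bay, and the vial is upright in the dish. Lowering.

Emit:
drive_tool([
  [3, 20, 0, 0, 0, 0, 25],
  [3, 40, 0, 0, 0, 0, 25],
  [3, 52, 0, 0, 0, 0, 25],
  [3, 57, 0, 0, 0, 0, 25],
  [3, 58.5, 0, 0, 0, 0, 25],
  [3, 58.5, 0, 0, 0, 0, 25],
  [3, 58.5, 0, 0, 0, 0, 25],
])

```text
time: 21.2
position: [0.6597, 0.016, 0.0127]
tool_rot: [0.445, -0.549, 0.55, -0.446]
ft_force: [-0.1, -0.5, -0.4]
grip_width: 0.0296
```

Emit:
drive_tool([
  [0, 0, 0, 0, 0, 0, 46],
  [0, 0, 0, 0, 0, 0, 46],
  [0, 0, 0, 0, 0, 0, 46],
  [0, 0, 0, 0, 0, 0, 46],
])

```text
time: 21.6
position: [0.6591, 0.016, 0.0122]
tool_rot: [0.445, -0.549, 0.549, -0.445]
ft_force: [0.8, -0.3, 0.6]
grip_width: 0.0447
```

Run:
```python
from h import *
o=get_obs(); print(o['position'],o['grip_width']); print(totool(np.array([.430,.160,.12])-o['position'],o))
```

```text
[0.65905172 0.0159765  0.01222127] 0.044716958253528206
[-0.09343583 -0.10789305 -0.25387506]
```

Emit:
drive_tool([
  [0, -20, 0, 0, 0, 0, 46],
  [0, -60, 0, 0, 0, 0, 46],
  [0, -100, 0, 0, 0, 0, 60],
  [-18, -108, -45, 0, -4, 0, 60],
  [-36, -108, -95, 0, -8, 0, 60],
  [-53, -108, -145, 0, -12, 0, 60],
  [-70, -108, -195, 0, -17, 0, 60],
  [-88, -108, -240, 0, -17, 0, 60],
  [-93.5, -108, -254, 0, -17, 0, 60],
  [-93.5, -108, -254, 0, -17, 0, 60],
], newtons=20)

```text
time: 22.6
position: [0.4254, 0.1614, 0.1201]
tool_rot: [0.523, -0.478, 0.476, -0.521]
ft_force: [-0.4, -0.1, 0.2]
grip_width: 0.0599
```

Run:
```python
from h import *
o,a=snap('wrist','w8'); print(o['position'],R.from_quat(o['tool_rot']).as_matrix().round(3))
for n in ['offcut_small','crucible']:
    for d in mark_of('wrist',n)[:3]: print(n,round(d['conf'],2),np.round(d['location'],1),wpx2w(o,d['location'],0).round(4)[:2])
```

```text
[0.42542946 0.16141302 0.12014133] [[ 0.091 -0.004  0.996]
 [-0.996 -0.     0.091]
 [-0.    -1.    -0.004]]
offcut_small 0.97 [260.9 188.1] [0.4263 0.1613]
offcut_small 0.61 [266.4 106.9] [0.4242 0.2406]
crucible 0.66 [274.6 249.2] [0.4471 0.0955]
crucible 0.31 [430.5 111.5] [0.5958 0.2616]
```

View pics/w8.png

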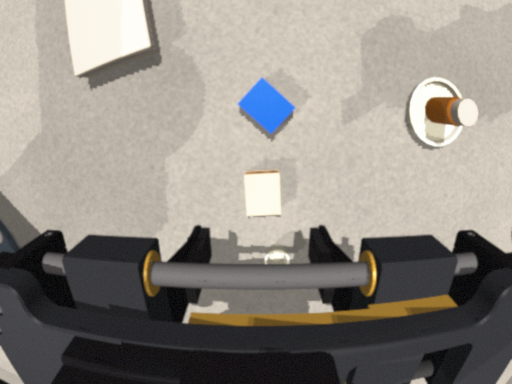

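The offcut at (263,193) is square to the jaws and centred; the vial stands in the dish. Going down to grip it.

Emit:
drive_tool([
  [0, 40, 0, 0, 0, 0, 60],
  [0, 80, 0, 0, 0, 0, 60],
  [0, 105, 0, 0, 0, 0, 60],
  [0, 113, 0, 0, 0, 0, 60],
  [0, 115.5, 0, 0, 0, 0, 60],
  [0, 115.5, 0, 0, 0, 0, 22],
  [0, 115.5, 0, 0, 0, 0, 22],
  [0, 115.5, 0, 0, 0, 0, 22],
  [0, 115.5, 0, 0, 0, 0, 22],
  [0, 115.5, 0, 0, 0, 0, 22],
], newtons=20)

```text
time: 23.75
position: [0.4301, 0.1602, 0.0053]
tool_rot: [-0.521, 0.477, -0.478, 0.522]
ft_force: [-0.7, 0.2, 5.0]
grip_width: 0.032
```

Emit:
drive_tool([
  [0, 0, 0, 0, 0, 0, 22],
  [0, 0, 0, 0, 0, 0, 22],
  [0, 0, 0, 0, 0, 0, 22],
])

```text
time: 24.05
position: [0.4301, 0.1602, 0.0053]
tool_rot: [-0.521, 0.477, -0.478, 0.522]
ft_force: [-0.4, -0.4, 6.0]
grip_width: 0.0318
```

Run:
```python
from h import *
o=get_obs(); print(o['position'],o['grip_width']); 
for t in ([.52,.02,.15],[.617,-.246,.08]): print(totool(np.array(t)-o['position'],o))
```

```text
[0.4300642  0.16020347 0.0052673 ] 0.03175516907607113
[ 0.14756237 -0.14464388  0.07743714]
[ 0.42106159 -0.07456377  0.1505942 ]
```

Emit:
drive_tool([
  [0, -30, 0, 0, 0, 0, 22],
  [0, -75, 0, 0, 0, 0, 22],
  [0, -120, 0, 0, 0, 0, 22],
  [20, -135, 7, 0, 0, 0, 22],
  [60, -135, 22, 0, 1, 0, 22],
  [105, -135, 38, 0, 2, 0, 22],
  [150, -135, 54, 0, 3, 0, 22],
  [195, -135, 70, 0, 4, 0, 22],
  [240, -135, 86, 0, 5, 0, 22],
  [285, -135, 102, 0, 6, 0, 22],
])

```text
time: 25.05
position: [0.5566, -0.1166, 0.1395]
tool_rot: [-0.496, 0.505, -0.504, 0.496]
ft_force: [0.7, 0.7, -1.3]
grip_width: 0.0316
```

Run:
```python
from h import *
o=get_obs(); print(o['position'],o['grip_width'],R.from_quat(o['tool_rot']).as_matrix().round(3)); 
for t in ([.617,-.246,.08],): print(totool(np.array(t)-o['position'],o))
```

```text
[ 0.55655203 -0.11656194  0.13949372] 0.03161043291274392 [[-0.018 -0.     1.   ]
 [-1.     0.    -0.018]
 [-0.    -1.    -0.   ]]
[0.12836095 0.05942683 0.06276614]
```

Emit:
drive_tool([
  [40, 10, 19, 0, 1, 0, 22],
  [80, 30, 38, 0, 2, 0, 22],
  [115, 50, 55, 0, 2.7, 0, 22],
  [130, 59, 62, 0, 2.7, 0, 22],
  [130, 59, 62, 0, 2.7, 0, 22],
  [130, 59, 62, 0, 2.7, 0, 22],
  [130, 59, 62, 0, 2.7, 0, 22],
])

```text
time: 25.75
position: [0.6156, -0.2437, 0.0813]
tool_rot: [-0.484, 0.516, -0.515, 0.484]
ft_force: [0.1, -0.3, 0.1]
grip_width: 0.0317
```

Run:
```python
from h import *
o,a=snap('wrist','w9'); print(o['position'],o['grip_width'],R.from_quat(o['tool_rot']).as_matrix().round(3))
for n in ['offcut_large','steel_tray']:
    for d in mark_of('wrist',n)[:3]: print(n,round(d['conf'],2),np.round(d['location'],1),wpx2w(o,d['location'],0).round(4)[:2])
a=camera('side'); cv2.imwrite('pics/s9.png',np.hstack([cv2.resize(a[150:342,270:470],(400,384)),cv2.resize(cv2.imread('pics/w9.png'),(400,384))]))
```

```text
[ 0.61561756 -0.24374145  0.08131896] 0.03173103007447506 [[-0.062 -0.001  0.998]
 [-0.998  0.001 -0.062]
 [-0.001 -1.    -0.001]]
offcut_large 0.81 [260.7 277. ] [ 0.6118 -0.3215]
```

View pics/s9.png

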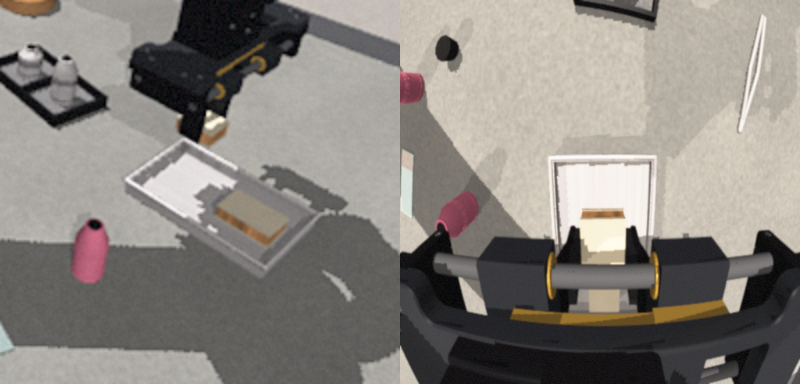

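The large offcut lies flat in the tray and the small one is over the free half; both lenses stand in the case. Lowering, releasing and backing away.

Emit:
drive_tool([
  [0, 25, 0, 0, 0, 0, 22],
  [0, 50, 0, 0, 0, 0, 22],
  [0, 66, 0, 0, 0, 0, 22],
  [0, 72, 0, 0, 0, 0, 22],
  [0, 72, 0, 0, 0, 0, 22],
  [0, 72, 0, 0, 0, 0, 52],
  [0, 72, 0, 0, 0, 0, 52],
  [0, 72, 0, 0, 0, 0, 52],
  [0, 72, 0, 0, 0, 0, 52],
  [0, 50, 0, 0, 0, 0, 52],
])

```text
time: 26.95
position: [0.614, -0.2446, 0.028]
tool_rot: [-0.484, 0.518, -0.514, 0.483]
ft_force: [-0.0, -0.2, -1.2]
grip_width: 0.0511
```

Emit:
drive_tool([
  [0, -35, 0, 0, 0, 0, 52],
  [0, -80, 0, 0, 0, 0, 52],
  [0, -125, 0, 0, 0, 0, 52],
  [0, -170, -20, 0, 0, 0, 52],
  [20, -170, -60, 0, 0, 0, 52],
  [50, -170, -100, 0, 0, 0, 52],
  [80, -170, -140, 0, 0, 0, 52],
  [110, -170, -160, 0, 0, 0, 52],
  [110, -170, -160, 0, 0, 0, 52],
  [110, -170, -160, 0, 0, 0, 52],
])

```text
time: 27.95
position: [0.4491, -0.346, 0.2008]
tool_rot: [0.483, -0.516, 0.516, -0.483]
ft_force: [0.3, 0.7, 0.3]
grip_width: 0.0523
```

Run:
```python
from h import *
print(get_obs()['position'])
_,a=snap('top','top9')
for n in ['lens_long','lens_short','vial','offcut_large','offcut_small','dish','stopper','crucible']:
    for d in mark_of('top',n)[:2]: print('top',n,round(d['conf'],2),px2w('top',d['location'],0).round(3)[:2])
_,b=snap('side','side9')
t=cv2.resize(a[110:275,85:430],(800,383),interpolation=cv2.INTER_CUBIC)
cv2.imwrite('pics/fin.png',t); cv2.imwrite('pics/fin2.png',cv2.resize(b[130:350,130:450],(800,550)))
```

```text
[ 0.44908967 -0.34602517  0.20082571]
top lens_long 0.67 [ 0.383 -0.104]
top lens_long 0.54 [ 0.451 -0.243]
top lens_short 0.53 [0.664 0.01 ]
top lens_short 0.48 [ 0.611 -0.33 ]
top vial 0.7 [0.606 0.269]
top offcut_large 0.61 [ 0.615 -0.327]
top offcut_small 0.65 [0.426 0.245]
top offcut_small 0.46 [ 0.614 -0.25 ]
top dish 0.55 [0.598 0.265]
top dish 0.34 [ 0.611 -0.247]
top stopper 0.46 [ 0.449 -0.093]
top crucible 0.45 [ 0.648 -0.049]
top crucible 0.42 [0.449 0.101]
```

View pics/fin.png

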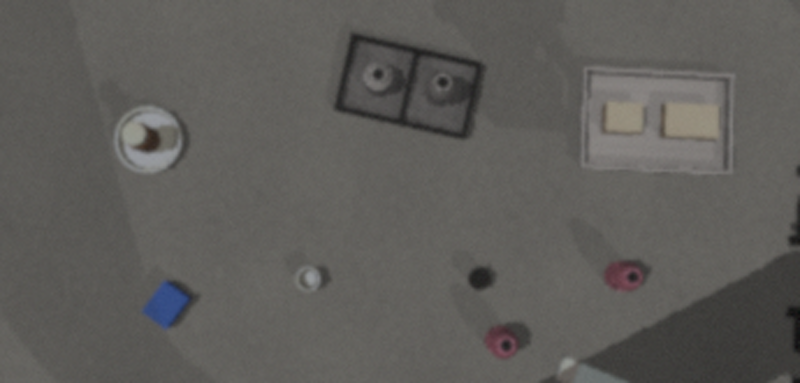

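View pics/fin2.png

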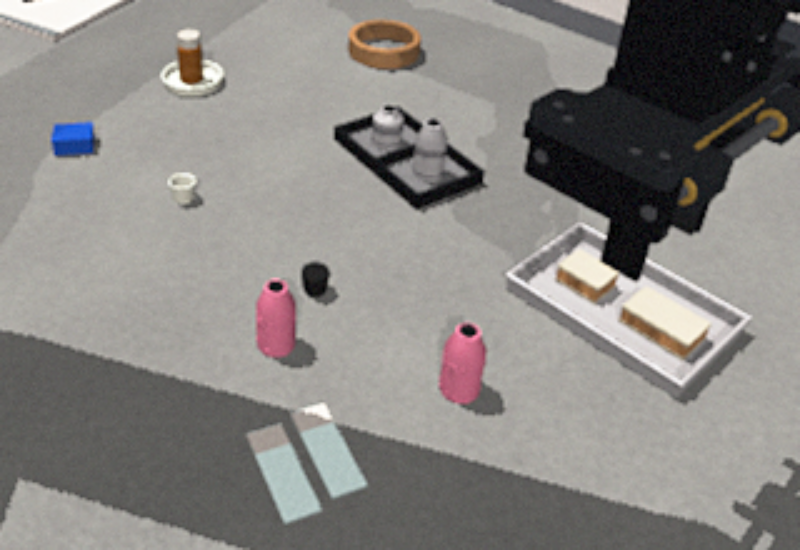

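Both final pictures show all five things in place: offcuts flat at (624,118) and (690,120), a lens upright in each bay, and the vial upright in the dish. The stopper and crucible are where they were.

```bash
python3 -c "
from rig import *
print(hand_in())"
```

```text
the job is handed in; nothing more can be done
None
```

The job is done and handed in at about 28 s of robot time. Both offcuts lie flat and side by side in the tray, the two lenses stand nose up in separate bays of the case, and the vial stands upright in the dish.

- **Final views:** the top and side pictures, taken after the arm had backed away to 0.20 m height, show everything in place. The stopper and crucible are within a few millimetres of their starts, and I did not touch the pink or blue look-alikes.
- **Vial position:** the final top view puts the vial about 9 mm from the dish centre. Part of that may be the parallax of a tall object; the limit is 24 mm.
- **Detector misses:** in the final top view the network did not report `lens_long` in the case, only the two pink look-alikes. It also called the lens in the near bay a crucible, with low confidence. Both pictures, and the wrist view's position for it, show `lens_long` standing in that bay.
- **Not measured:** I judged tilt by eye. I took the set-down heights from the tool readings, and each piece was released within about 1 mm of its floor.

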